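Put the leather punches back in order of size

ROBOT

A 6-joint arm with a two-finger parallel gripper is mounted at the origin on the work surface. World frame = base frame: x ahead of the robot, y to its left, z up, the work surface at z = 0. Lengths are in mm, angles in rad, forces in N, time in s.
With the tool pointing down it reaches from about 275 to 850 mm from the base axis. Payload 19 kg.
Tool frame: the origin (TCP) lies between the finger pads; the fingertips stand ahead of it and the grasp point (between the pads) lies 5 mm behind it (ctrl.nose_length is the z of the fingertips in the tool frame, in mm); z points along the fingers, x is the direction in which the jaws open and shut, and the axes are right-handed (so a half turn about z gives the same grasp; the last joint's range is limited). The gripper opens to 85 mm and grips with 20 to 120 N. Pads are 22 mm wide; open, the fingers measure 114 mm over their backs; the gripper's body (76 mm by 85 mm) begins 54 mm behind the grasp point. The pads swing forward as they close: fully open they stand 13 mm farther back than shut.
Start: joints at [-1.27, 0.15, 1.437, -0, 1.554, -0.134], TCP at [242.178, -521.48, 245.267] pointing down, gripper open.
Joint ranges: [-2.8, 2.8], [-0.68, 2.1], [0.12, 2.68], [-1.39, 4.53], [0.16, 2.79], [-2.81, 2.81]. Speed limits (rad/s): [1.89, 1.89, 2.22, 3.01, 3.01, 3.01].

INTERFACE

Orientations are given as a rotation vector (axis times angle).
In Python, from bench import ctrl gives the robot as it stands.
- The arm moves only by the tool drive_tool, never from a script. Its argument "rows" is one flat list of numbers, 7 for each row, row after row: the shift along the tool's x, y, z in mm, then the turn, a rotation vector about the tool's x, y, z in units of 6 degrees (1.0 is 6 degrees), then the opening in per cent of the stroke, from 0 (shut) to 100 (fully open). A call has 1 to 5 rows; each row is the pose to reach, as a shift and turn from the pose commanded when the call began, along the tool's axes at that moment; what a row does not reach only later rows make up. A row lasts 1/8 s, in which the tool goes at most 62.5 mm and 10.7 degrees, less where a joint would pass 70% of its speed; a pose out of reach is approached as far as the arm can. A call with a gripper value outside its range is refused whole. The fingers move at their own pace and stop on an object; "grip_force" is the grip in N (left out, the last holds). Time passes only in rows, so rows that repeat a pose let the fingers close. It gives the time, the measured TCP pose, the force and the opening at its end, in the units of the state.
- ctrl.get_state(): the state, without advancing time (a new reading comes with each control period).
- ctrl.camera(name): name is "scene" or "top" or "wrist"; returns (picture, depth): 384x512x3 uint8, red, green, blue; 384x512 float32, mm along the optical axis (not along the pixel's ray), 0 where there is no reading.
- ctrl.camera_model(name): a dict with "fx", "fy", "cx", "cy" (pixels), "extrinsics" (4x4, takes a point from world to camera coordinates). Camera axes: x right, y down, z forward; pixel columns grow to the right and rows downward; lengths in mm; the calibration is good to about 2 mm. A picture is of the moment at which its call begins: read the wrist's pose just before it. camera_model takes no time and is no camera call; for the wrist camera it gives the pose at the moment of the call.
- ctrl.hand_in(): hands the job in, once; it reports no verdict.
The state is a dict: "clock": time; "qpos": joint angles; "joint_velocities": joint speeds; "effort": joint torques, N m; "tool_pos": TCP position; "tool_rot": TCP orientation; "wrist_force": force on the tool from outside, world axes, zero at the start; "ft_torque": the same for the moment, N m; "finger_gap": finger opening in mm.
Only numpy, scipy, OpenCV 4.12 (cv2) and the standard library are available. Lean on these libraries where they do the work, as an engineer would, in place of code of your own. Each camera call takes 0.05 s, during which the arm holds its last target. There are 200 camera calls.

TASK

Put the four round leather punches back on the storage board: stand each upright in the middle of its own cork spot, in order of cutter width, with the narrowest next to the brass end block and the widest farthest from it. Leave the jar of dye where it stands.

Things in the scene. Friction and masses are not known exactly. Their poses are not given: they have to be found in the camera images.
- punch_28: the narrowest of four loose round steel leather punches, standing upright on the bench: a round cutter 28 mm in diameter (full width to 20 mm up, tapering to 38 mm up), then a shank 18 mm in diameter up to 88 mm, and a striking head 24 mm in diameter at the top. All four are 100 mm tall, alike but for cutter width. Origin at the centre of the foot, z up.
- punch_40: the second narrowest of four loose round steel leather punches, standing upright on the bench: a round cutter 40 mm in diameter (full width to 20 mm up, tapering to 38 mm up), then a shank 18 mm in diameter up to 88 mm, and a striking head 24 mm in diameter at the top. All four are 100 mm tall, alike but for cutter width. Origin at the centre of the foot, z up.
- punch_52: the second widest of four loose round steel leather punches, standing upright on the bench: a round cutter 52 mm in diameter (full width to 20 mm up, tapering to 38 mm up), then a shank 18 mm in diameter up to 88 mm, and a striking head 24 mm in diameter at the top. All four are 100 mm tall, alike but for cutter width. Origin at the centre of the foot, z up.
- punch_64: the widest of four loose round steel leather punches, standing upright on the bench: a round cutter 64 mm in diameter (full width to 20 mm up, tapering to 38 mm up), then a shank 18 mm in diameter up to 88 mm, and a striking head 24 mm in diameter at the top. All four are 100 mm tall, alike but for cutter width. Origin at the centre of the foot, z up.
- spot_a: one of four identical pale round cork spots, 66 mm in diameter, let in level with the top of the fixed dark wooden storage board (90 x 350 mm, 12 mm thick), in one straight row at 75 mm pitch along the board's length. The letter says nothing of its place in the row. Origin at the spot's centre on the board's top; its y axis runs along the row, x across it.
- spot_b: one of four identical pale round cork spots, 66 mm in diameter, let in level with the top of the fixed dark wooden storage board (90 x 350 mm, 12 mm thick), in one straight row at 75 mm pitch along the board's length. The letter says nothing of its place in the row. Origin at the spot's centre on the board's top; its y axis runs along the row, x across it.
- spot_c: one of four identical pale round cork spots, 66 mm in diameter, let in level with the top of the fixed dark wooden storage board (90 x 350 mm, 12 mm thick), in one straight row at 75 mm pitch along the board's length. The letter says nothing of its place in the row. Origin at the spot's centre on the board's top; its y axis runs along the row, x across it.
- spot_d: one of four identical pale round cork spots, 66 mm in diameter, let in level with the top of the fixed dark wooden storage board (90 x 350 mm, 12 mm thick), in one straight row at 75 mm pitch along the board's length. The letter says nothing of its place in the row. Origin at the spot's centre on the board's top; its y axis runs along the row, x across it.
- end_block: fixed brass block, 80 mm across the board, 14 mm along it and 30 mm high, standing on one end of the storage board (either end; the other end carries only a dark wooden strip 5 mm high). Origin at the centre of its underside, on the line of the spots, 55.5 mm from the centre of the nearest spot.
- dye_jar: closed amber glass jar with black lid, 60 mm in diameter and 85 mm high, standing on the bench beyond one end of the board; to be left alone. Origin at the centre of its foot, z up.

How it is judged (in metres and radians):
At the end, for the whole second after the job is handed in: Each punch stands upright (within 0.1 rad) and at rest on the board, its foot level with the board's top (within 5 mm), centred within 12 mm of a cork spot: the 28 mm punch on the spot next to the brass block, then the 40, the 52 and the 64 mm one on the spot farthest from it ((horizontal distance between punch_28 and spot_a below 0.012 m or horizontal distance between punch_28 and spot_b below 0.012 m or horizontal distance between punch_28 and spot_c below 0.012 m or horizontal distance between punch_28 and spot_d below 0.012 m) and horizontal distance between punch_28 and end_block between 0.0255 and 0.0855 m and z of punch_28 in the frame of spot_a between -0.005 and 0.005 m and angle between each of punch_28, punch_40, punch_52, punch_64's own z axis and vertical below 0.1 rad and linear speed of each of punch_28, punch_40, punch_52, punch_64 below 0.02 m/s and angular speed of each of punch_28, punch_40, punch_52, punch_64 below 0.2 rad/s and (horizontal distance between punch_40 and spot_a below 0.012 m or horizontal distance between punch_40 and spot_b below 0.012 m or horizontal distance between punch_40 and spot_c below 0.012 m or horizontal distance between punch_40 and spot_d below 0.012 m) and horizontal distance between punch_40 and end_block between 0.1005 and 0.1605 m and z of punch_40 in the frame of spot_a between -0.005 and 0.005 m and (horizontal distance between punch_52 and spot_a below 0.012 m or horizontal distance between punch_52 and spot_b below 0.012 m or horizontal distance between punch_52 and spot_c below 0.012 m or horizontal distance between punch_52 and spot_d below 0.012 m) and horizontal distance between punch_52 and end_block between 0.1755 and 0.2355 m and z of punch_52 in the frame of spot_a between -0.005 and 0.005 m and (horizontal distance between punch_64 and spot_a below 0.012 m or horizontal distance between punch_64 and spot_b below 0.012 m or horizontal distance between punch_64 and spot_c below 0.012 m or horizontal distance between punch_64 and spot_d below 0.012 m) and horizontal distance between punch_64 and end_block between 0.2505 and 0.3105 m and z of punch_64 in the frame of spot_a between -0.005 and 0.005 m); the robot touches nothing.
It fails at once if the dye jar is pushed more than 25 mm or tipped (distance of dye_jar from where it was at the start of the episode above 0.025 m or angle between dye_jar's own z axis and vertical above 0.3 rad).
It also fails if it takes over 120 s, if anything falls off the work surface, if the arm or the gripper's body presses on something with over 40 N, if the wrist force passes 120 N, or if a joint passes its speed limit or range.

## Working session

There is one attempt and no reset: what is moved stays moved. The work goes in short steps, Python scripts to look and compute and a tool call to move; the robot and the scene stay as the last step left them, time stands still between calls to the robot, and variables do not carry over. Pictures are saved under pics/ and viewed, about 12 in all and at most 16, crops included, and the job is handed in when it is done.

Besides the shell and the picture viewer there is one more tool, called after "Request:" as name(argument=value, ...) on one line, values as JSON. drive_tool: Moves the arm, as the interface text tells. Its arguments: {"type":"object","properties":{"rows":{"type":"array","items":{"type":"number"}},"grip_force":{"type":"number"}},"required":["rows"]}

```bash
mkdir -p pics
python3 - <<'E'
from bench import ctrl
import cv2, numpy as np
print(ctrl.get_state(), ctrl.nose_length)
ims=[]
for n in("top","scene"):
    p,d=ctrl.camera(n); np.savez(f"pics/{n}0.npz",p=p,d=d)
    m=ctrl.camera_model(n); print(n,m)
    cv2.imwrite(f"pics/{n}0.png",p[:,:,::-1])
E
```

```text
{'clock': 0.0, 'qpos': array([-1.26998453e+00,  1.50971466e-01,  1.43799019e+00,  7.40373195e-06,
        1.55378021e+00, -1.34012025e-01]), 'joint_velocities': array([ 1.99459479e-03, -6.35341315e-05,  4.32683889e-04,  2.50903453e-05,
       -9.86285885e-04, -1.29684480e-03]), 'effort': array([-1.79126990e-03, -7.13052106e+01, -5.70875037e+01, -3.55078837e-04,
        8.89748102e-03, -2.04505392e-05]), 'tool_pos': array([ 242.13414525, -521.3007195 ,  244.70405334]), 'tool_rot': array([-2.64768776e+00,  1.68957223e+00,  1.37051473e-03]), 'wrist_force': array([0.41440593, 0.07122567, 0.18782429]), 'ft_torque': array([-0.04364242,  0.00333338,  0.01213541]), 'finger_gap': 85.62266416011326} 14.0
top {'fx': 373.6412495319661, 'fy': 373.6412495319661, 'cx': 255.33981159236407, 'cy': 191.109378863428, 'extrinsics': array([[ 1.99106143e-02, -9.99666633e-01, -1.64374586e-02,
         2.04414564e+00],
       [-9.95488248e-01, -1.82964861e-02, -9.31041689e-02,
         5.57073533e+02],
       [ 9.27723833e-02,  1.82170581e-02, -9.95520680e-01,
         9.06466055e+02],
       [ 0.00000000e+00,  0.00000000e+00,  0.00000000e+00,
         1.00000000e+00]])}
scene {'fx': 348.51087692486846, 'fy': 348.51087692486846, 'cx': 250.4316030760158, 'cy': 191.7587799674143, 'extrinsics': array([[ 7.68849614e-01,  6.39233630e-01,  1.58315433e-02,
        -4.06460797e+02],
       [ 5.06974544e-01, -5.94310534e-01, -6.24317068e-01,
        -2.62838597e+02],
       [-3.89675612e-01,  4.88032126e-01, -7.81010603e-01,
         1.18739685e+03],
       [ 0.00000000e+00,  0.00000000e+00,  0.00000000e+00,
         1.00000000e+00]])}
```

View pics/top0.png

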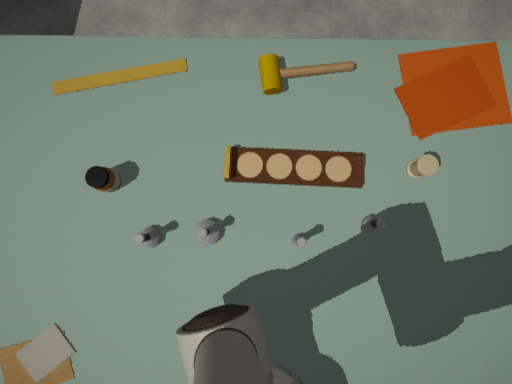

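View pics/scene0.png

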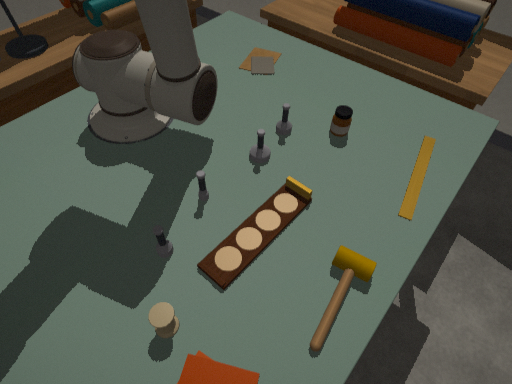

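The top view shows the brass block at the left end of the board (228,163), with spots at (250,165), (279,166), (309,168) and (338,169). The punch heads are at about (140,239), (206,230), (301,242) and (380,224), the jar is at (98,178), and a loose bobbin-like item stands at (425,165). The scene view agrees with this.

```bash
cat > h.py <<'E'
import numpy as np, cv2
from scipy.optimize import least_squares
from bench import ctrl
def ray(m,u,v,z):
    E=m["extrinsics"];R=E[:3,:3];c=-R.T@E[:3,3]
    d=R.T@np.array([(u-m["cx"])/m["fx"],(v-m["cy"])/m["fy"],1.]);return (c+d*(z-c[2])/d[2])
def cloud(m,d):
    v,u=np.indices(d.shape);P=np.stack([(u-m["cx"])/m["fx"]*d,(v-m["cy"])/m["fy"]*d,d],-1)
    E=m["extrinsics"];W=(P-E[:3,3])@E[:3,:3];W[d<=0]=np.nan;return W
def circ(xy):
    r=least_squares(lambda p:np.hypot(*(xy-p[:2]).T)-p[2],[*xy.mean(0),15],loss="soft_l1").x;return r
E
python3 - <<'E'
from h import *
for n in("top","scene"):
    f=np.load(f"pics/{n}0.npz");p,d=f["p"],f["d"];m=ctrl.camera_model(n);W=cloud(m,d)
    hsv=cv2.cvtColor(p,cv2.COLOR_RGB2HSV)
    print(n)
    # cork
    for nm,lo,hi,z in(("cork",(8,40,150),(30,150,255),12),("brass",(20,150,110),(30,255,255),30)):
        k=cv2.inRange(hsv,lo,hi);N,L,S,C=cv2.connectedComponentsWithStats(k)
        for i in range(1,N):
            if S[i,4]>60: print(nm,C[i].round(),S[i,2:],ray(m,*C[i],z).round(1))
    # tall things
    k=((W[...,2]>8)&(W[...,2]<125)&(W[...,0]>200)).astype(np.uint8);N,L,S,C=cv2.connectedComponentsWithStats(k)
    for i in range(1,N):
        if S[i,4]<60: continue
        q=W[L==i];h=q[q[:,2]>90][:,:2]; lo=q[(q[:,2]<24)][:,:2]
        if len(h)>3 or 1: print("tall",C[i].round(),S[i],"zmax",q[:,2].max().round(),"xy",np.median(h,0).round(1) if len(h) else None,len(h),"low",lo.min(0).round() if len(lo) else None,lo.max(0).round() if len(lo) else None, circ(lo).round(1) if len(lo)>5 else None)
E
```

```text
top
cork [313.  69.] [ 72   9 121] [ 881.9 -129.9   12. ]
cork [250. 164.] [ 26  26 499] [626.2  29.2  12. ]
cork [279. 166.] [ 25  25 502] [623.7 -45.7  12. ]
cork [308. 167.] [ 26  25 505] [ 621.8 -120.4   12. ]
cork [428. 165.] [ 22  21 349] [ 633.5 -421.5   12. ]
cork [338. 169.] [ 25  26 506] [ 619.4 -195.5   12. ]
cork [411. 171.] [15 18 72] [ 615.5 -379.7   12. ]
brass [269.  72.] [ 21  39 596] [864.6 -15.1  30. ]
brass [119.  76.] [ 134   35 1616] [847.6 368.8  30. ]
brass [227. 162.] [  7  31 154] [628.3  85.5  30. ]
tall [292.  72.] [ 259   54   96   41 1493] zmax 54.0 xy None 0 low [ 810. -236.] [898.   4.] [ 397.4 -274.4  487.5]
tall [294. 167.] [ 224  146  140   42 4774] zmax 46.0 xy None 0 low [ 573. -259.] [671.  91.] [1026036.3  -25049.1 1025719.2]
tall [424. 166.] [408 155  31  24 506] zmax 76.0 xy None 0 low [ 599. -411.] [ 645. -373.] [ 623.7 -397.    20.2]
tall [103. 179.] [ 85 166  36  27 717] zmax 88.0 xy None 0 low [548. 359.] [604. 391.] [578.6 390.3  30.4]
tall [374. 224.] [363 216  24  16 282] zmax 102.0 xy [ 480.7 -274.8] 92 low [ 463. -290.] [ 501. -257.] 
[... 1289 characters left out ...]
9  21  33 406] zmax 104.0 xy [457.4 128.7] 49 low [426.  99.] [487. 156.] [454.8 132.7  31.1]
tall [202. 185.] [196 170  13  30 234] zmax 105.0 xy [439.4 -96.2] 66 low [ 426. -108.] [451. -82.] [437.6 -94.1  13. ]
tall [255. 232.] [ 197  176  116  113 4371] zmax 46.0 xy None 0 low [ 574. -259.] [674.  88.] [-1092127.     33475.8  1093268.4]
tall [162. 242.] [153 225  20  32 364] zmax 104.0 xy [ 485.4 -276.9] 87 low [ 474. -296.] [ 503. -256.] [ 482.3 -275.5   19.2]
tall [342. 288.] [ 310  245   67  106 1877] zmax 56.0 xy None 0 low [ 821. -239.] [906. -37.] [1141.9 -119.   274.4]
tall [163. 318.] [148 302  31  35 751] zmax 76.0 xy None 0 low [ 610. -419.] [ 649. -372.] [ 621.5 -394.8   22. ]
```

The widths are clear in both views. The 28 mm punch is at (437,-95), the 40 at (482,-276), the 52 at (438,276) and the 64 at (454,132). The spots, counted from the brass block, are at (626.5,29.7), (624,-45), (622,-120) and (619.5,-195). I'll turn the tool so the jaws open across the row, then go to the 40 first.

Request:
drive_tool(rows=[-22, -58, 0, 0, 0, -1.75, 100, -44, -116, 0, 0, 0, -3.5, 100, -66, -174, 0, 0, 0, -5.25, 100, -88, -232, 0, 0, 0, -7, 100, -110, -290, 0, 0, 0, -8.75, 100])

```text
clock: 0.72
tool_pos: [459.9, -297.8, 245.2]
tool_rot: [-3.124, 0.335, 0.0]
wrist_force: [0.4, -1.0, 0.5]
finger_gap: 85.6
```

Request:
drive_tool(rows=[17, -26, 0, 0, 0, -1.4, 100, 17, -26, 0, 0, 0, -2.04, 100, 17, -26, 0, 0, 0, -2.04, 100, 17, -26, 0, 0, 0, -2.04, 100])

```text
clock: 1.23
tool_pos: [480.9, -278.2, 245.2]
tool_rot: [-3.141, 0.013, 0.0]
wrist_force: [-0.2, -0.2, 0.4]
finger_gap: 85.5
```

```bash
cat > look.py <<'E'
import sys
from h import *
s=ctrl.get_state();m=ctrl.camera_model("wrist");p,d=ctrl.camera("wrist")
print(s["clock"],s["tool_pos"].round(1),s["tool_rot"].round(3),s["finger_gap"].round(1),s["wrist_force"].round(1))
cv2.imwrite(f"pics/{sys.argv[1]}.png",p[:,:,::-1])
W=cloud(m,d);z=W[...,2]
for nm,lo,hi in(("head",float(sys.argv[2])-4,float(sys.argv[2])+4),):
    k=((z>lo)&(z<hi)).astype(np.uint8);N,L,S,C=cv2.connectedComponentsWithStats(k)
    for i in range(1,N):
        if S[i,4]>150:
            q=W[L==i];(c,w,a)=cv2.minAreaRect(q[:,:2].astype(np.float32));print(nm,C[i].round(),S[i,4],"z",np.median(q[:,2]).round(1),"xy",np.array(c).round(1),"size",np.round(w,1))
hsv=cv2.cvtColor(p,cv2.COLOR_RGB2HSV);k=cv2.inRange(hsv,(8,40,150),(30,150,255));N,L,S,C=cv2.connectedComponentsWithStats(k)
for i in range(1,N):
    if S[i,4]>800: print("cork",C[i].round(),S[i],ray(m,*C[i],12).round(1))
E
python3 look.py w40 100
```

```text
Traceback (most recent call last):
  File "look.py", line 4, in <module>
    print(s["clock"],s["tool_pos"].round(1),s["tool_rot"].round(3),s["finger_gap"].round(1),s["wrist_force"].round(1))
                                                                   ^^^^^^^^^^^^^^^^^^^^^
AttributeError: 'float' object has no attribute 'round'
```

```bash
sed -i 's/s\["finger_gap"\].round(1)/s["finger_gap"]/' look.py; python3 look.py w40 100
```

```text
1.275 [ 480.8 -278.2  245.2] [-3.141  0.013  0.   ] 85.44343222751048 [-0.2 -1.2  0. ]
head [255. 176.] 377 z 100.5 xy [ 483.7 -277.1] size [23.  22.5]
cork [371.  29.] [ 344    0   56   61 2754] [ 623.4 -120.7   12. ]
cork [362.  95.] [ 336   68   53   55 2288] [ 621.1 -195.4   12. ]
cork [359. 239.] [331 218  54  50 963] [ 640.8 -401.7   12. ]
```

View pics/w40.png

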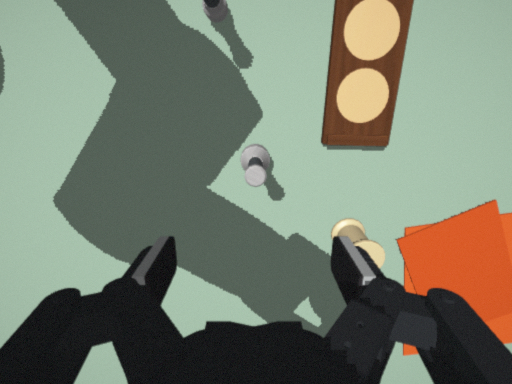

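The wrist view shows the 40 punch at (255,170), midway between the jaws with free space around it. I'll descend and grip the shank.

Request:
drive_tool(rows=[2, -1.5, 50, 0, 0, 0, 100, 2, -1.5, 100, 0, 0, 0, 100, 2, -1.5, 140, 0, 0, 0, 100, 2, -1.5, 170, 0, 0, 0, 100, 2, -1.5, 183, 0, 0, 0, 100])

```text
clock: 1.95
tool_pos: [482.4, -276.3, 60.8]
tool_rot: [-3.14, 0.011, 0.003]
wrist_force: [-0.5, -1.3, 0.6]
finger_gap: 85.1
```

Request:
drive_tool(rows=[0, 0, 0, 0, 0, 0, 70, 0, 0, 0, 0, 0, 0, 40, 0, 0, 0, 0, 0, 0, 10, 0, 0, 0, 0, 0, 0, 10, 0, 0, 0, 0, 0, 0, 10], grip_force=50)

```text
clock: 2.58
tool_pos: [483.4, -276.7, 63.1]
tool_rot: [3.141, -0.01, 0.001]
wrist_force: [-1.4, -0.8, 6.1]
finger_gap: 18.5
```

Request:
drive_tool(rows=[0, 0, -15, 0, 0, 0, 10, 0, 0, -50, 0, 0, 0, 10, 0, 0, -90, 0, 0, 0, 10, 0, 0, -130, 0, 0, 0, 10, 0, 0, -140, 0, 0, 0, 10])

```text
clock: 3.2
tool_pos: [483.7, -276.8, 205.5]
tool_rot: [3.139, -0.009, 0.005]
wrist_force: [0.2, -1.2, -4.1]
finger_gap: 18.3
```

Request:
drive_tool(rows=[20, -34, 0, 0, 0, 0, 10, 52, -87, 0, 0, 0, 0, 10, 87, -145, 0, 0, 0, 0, 10, 120, -200, 0, 0, 0, 0, 10, 139, -232.5, 0, 0, 0, 0, 10])

```text
clock: 3.82
tool_pos: [624.1, -42.1, 201.2]
tool_rot: [-3.141, 0.008, 0.002]
wrist_force: [-0.1, -0.8, -2.1]
finger_gap: 18.3
```

Request:
drive_tool(rows=[0, 0, 0, 0, 0, 0, 10, 0, 0, 40, 0, 0, 0, 10, 0, 0, 75, 0, 0, 0, 10, 0, 0, 75, 0, 0, 0, 10])

```text
clock: 4.32
tool_pos: [621.8, -45.0, 124.4]
tool_rot: [-3.14, 0.01, 0.009]
wrist_force: [0.1, -0.8, -2.2]
finger_gap: 18.6
```

```bash
python3 look.py w40b 112
```

```text
4.325 [621.8 -45.  124.4] [-3.14   0.01   0.009] 18.608646970658537 [ 0.1 -0.8 -2.2]
head [252. 228.] 171 z 112.3 xy [621.5 -38.9] size [17.4  7.4]
cork [260. 104.] [ 222   65   77   80 4901] [627.9  29.9  12. ]
cork [259. 176.] [ 223  155   70   49 2034] [627.2 -34.   12. ]
cork [503. 311.] [ 490  253   22   97 1015] [ 897.2 -190.6   12. ]
```

View pics/w40b.png

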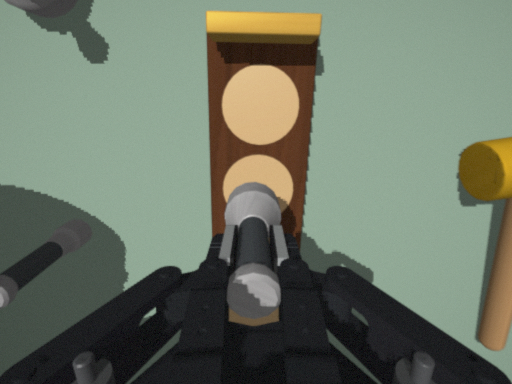

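The view shows the punch held upright over spot 2, with the visible rest of that spot centred at column 258 against the punch at 252. I'll shift +2.5 mm in x and lower it.

Request:
drive_tool(rows=[2.5, 0, 25, 0, 0, 0, 10, 2.5, 0, 42, 0, 0, 0, 10, 2.5, 0, 47, 0, 0, 0, 10, 2.5, 0, 47, 0, 0, 0, 10])

```text
clock: 4.88
tool_pos: [626.2, -44.9, 80.9]
tool_rot: [3.142, -0.01, 0.001]
wrist_force: [0.3, -0.4, -1.7]
finger_gap: 18.6
```

Request:
drive_tool(rows=[-1, 0, 3, 0, 0, 0, 10, -1, 0, 5, 0, 0, 0, 10, -1, 0, 5, 0, 0, 0, 10])

```text
clock: 5.25
tool_pos: [625.0, -44.7, 75.4]
tool_rot: [-3.141, 0.01, -0.0]
wrist_force: [-0.1, 0.1, -2.5]
finger_gap: 18.4
```

Request:
drive_tool(rows=[-0.5, 0, 1, 0, 0, 0, 10, -0.5, 0, 1.5, 0, 0, 0, 10, -0.5, 0, 1.5, 0, 0, 0, 10])

```text
clock: 5.62
tool_pos: [625.1, -44.7, 75.2]
tool_rot: [3.141, -0.009, 0.003]
wrist_force: [-2.0, 0.7, 9.4]
finger_gap: 18.3
```

Request:
drive_tool(rows=[0, 0, 0, 0, 0, 0, 30, 0, 0, 0, 0, 0, 0, 50, 0, 0, 0, 0, 0, 0, 75, 0, 0, 0, 0, 0, 0, 100, 0, 0, 0, 0, 0, 0, 100])

```text
clock: 6.25
tool_pos: [624.6, -44.7, 73.8]
tool_rot: [-3.141, 0.01, 0.0]
wrist_force: [0.6, -0.2, -0.1]
finger_gap: 85.5
```

Request:
drive_tool(rows=[0, 0, -20, 0, 0, 0, 100, 0, 0, -60, 0, 0, 0, 100, 0, 0, -110, 0, 0, 0, 100, 0, 0, -120, 0, 0, 0, 100, 0, 0, -120, 0, 0, 0, 100])

```text
clock: 6.88
tool_pos: [624.7, -44.8, 195.1]
tool_rot: [3.141, -0.009, 0.003]
wrist_force: [0.1, -0.2, -0.9]
finger_gap: 85.4
```

```bash
cat > chk.py <<'E'
from h import *
m=ctrl.camera_model("top");p,d=ctrl.camera("top");W=cloud(m,d)
import sys; cv2.imwrite(f"pics/{sys.argv[1]}.png",p[:,:,::-1])
k=((W[...,2]>85)&(W[...,2]<118)&(W[...,0]>380)).astype(np.uint8);N,L,S,C=cv2.connectedComponentsWithStats(k)
for i in range(1,N):
    if S[i,4]>30:
        q=W[L==i];h=q[q[:,2]>q[:,2].max()-6][:,:2];c,w,a=cv2.minAreaRect(h.astype(np.float32));print(C[i].round(),S[i,4],q[:,2].max().round(),np.round(c,1),np.round(w,1))
m=ctrl.camera_model("top")
E
python3 chk.py t1; python3 look.py w40c 112
```

```text
[139. 238.] 88 103.0 [436.5 276. ] [20.5 21.8]
6.925 [624.3 -44.7 193.7] [-3.141  0.01   0.   ] 85.68946553247649 [ 0.6  0.3 -0.2]
head [254. 197.] 593 z 112.5 xy [624.9 -44.3] size [23.4 22.9]
cork [255. 104.] [ 226   73   60   62 2949] [627.4  29.6  12. ]
cork [252. 162.] [ 226  143   56   50 1050] [623.2 -36.8  12. ]
cork [458. 229.] [ 443  173   32  119 1730] [ 887.2 -126.3   12. ]
cork [251. 227.] [ 227  205   52   46 1710] [ 621.7 -121.8   12. ]
```

View pics/w40c.png

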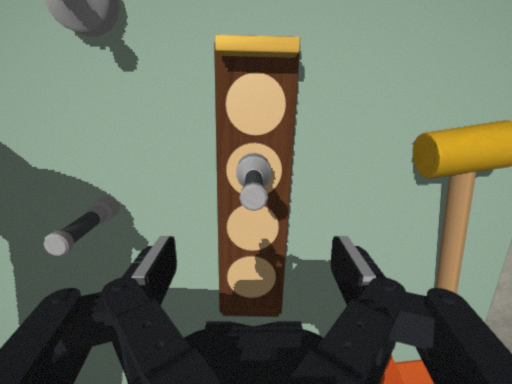

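The 40 stands upright on spot 2, about 1 mm off centre. Next is the 28.

Request:
drive_tool(rows=[-45, 12, 0, 0, 0, 0, 100, -95, 26, 0, 0, 0, 0, 100, -145, 39, 0, 0, 0, 0, 100, -187, 51, 0, 0, 0, 0, 100, -187, 51, 0, 0, 0, 0, 100])

```text
clock: 7.6
tool_pos: [435.1, -94.9, 193.2]
tool_rot: [-3.141, 0.012, 0.002]
wrist_force: [0.2, -0.2, 0.5]
finger_gap: 85.3
```

```bash
python3 look.py w28 100
```

```text
7.6 [435.1 -94.9 193.2] [-3.141e+00  1.200e-02  2.000e-03] 85.29834742407051 [ 0.2 -0.2  0.5]
head [256. 193.] 545 z 100.6 xy [438.3 -95.6] size [22.2 23.5]
cork [437.  52.] [ 405   18   65   69 3496] [628.6  29.8  12. ]
cork [413. 121.] [ 392   96   60   60 1095] [615.3 -40.3  12. ]
cork [408. 189.] [ 381  163   56   52 2203] [ 623.8 -121.    12. ]
cork [397. 243.] [ 372  221   51   45 1823] [ 622. -196.   12.]
```

Request:
drive_tool(rows=[0.5, 0.5, 45, 0, 0, 0, 100, 0.5, 0.5, 90, 0, 0, 0, 100, 0.5, 0.5, 120, 0, 0, 0, 100, 0.5, 0.5, 131.5, 0, 0, 0, 100, 0.5, 0.5, 131.5, 0, 0, 0, 100])

```text
clock: 8.28
tool_pos: [437.9, -94.9, 62.0]
tool_rot: [-3.141, 0.009, 0.002]
wrist_force: [0.0, 0.2, -0.5]
finger_gap: 85.3
```

Request:
drive_tool(rows=[0, 0, 0, 0, 0, 0, 70, 0, 0, 0, 0, 0, 0, 40, 0, 0, 0, 0, 0, 0, 10, 0, 0, 0, 0, 0, 0, 10, 0, 0, 0, 0, 0, 0, 10])

```text
clock: 8.9
tool_pos: [437.9, -95.2, 62.7]
tool_rot: [3.141, -0.01, 0.001]
wrist_force: [-0.1, -0.9, 6.1]
finger_gap: 18.5
```

Request:
drive_tool(rows=[0, 0, -15, 0, 0, 0, 10, 0, 0, -50, 0, 0, 0, 10, 0, 0, -100, 0, 0, 0, 10, 0, 0, -150, 0, 0, 0, 10, 0, 0, -150, 0, 0, 0, 10])

```text
clock: 9.52
tool_pos: [438.8, -95.5, 216.5]
tool_rot: [3.139, -0.009, 0.009]
wrist_force: [-0.3, 0.6, -2.7]
finger_gap: 18.5
```

Request:
drive_tool(rows=[30, -20, 0, 0, 0, 0, 10, 75, -50, 0, 0, 0, 0, 10, 120, -80, 0, 0, 0, 0, 10, 165, -110, 0, 0, 0, 0, 10, 188, -126, 0, 0, 0, 0, 10])

```text
clock: 10.15
tool_pos: [627.6, 31.4, 210.8]
tool_rot: [-3.141, 0.008, 0.003]
wrist_force: [-0.8, -0.6, -2.0]
finger_gap: 18.4
```

Request:
drive_tool(rows=[0, 0, 0, 0, 0, 0, 10, 0, 0, 50, 0, 0, 0, 10, 0, 0, 100, 0, 0, 0, 10, 0, 0, 125, 0, 0, 0, 10, 0, 0, 125, 0, 0, 0, 10])

```text
clock: 10.78
tool_pos: [624.8, 29.4, 85.4]
tool_rot: [-3.141, 0.01, 0.007]
wrist_force: [0.0, 0.5, -1.0]
finger_gap: 18.4
```

Request:
drive_tool(rows=[0, 0, 6, 0, 0, 0, 10, 0, 0, 11.5, 0, 0, 0, 10, 0, 0, 11.5, 0, 0, 0, 10, 0, 0, 12.5, 0, 0, 0, 10, 0, 0, 12.5, 0, 0, 0, 10])

```text
clock: 11.4
tool_pos: [626.6, 29.7, 75.0]
tool_rot: [-3.142, 0.009, -0.0]
wrist_force: [0.8, 0.1, -2.5]
finger_gap: 18.6
```

Request:
drive_tool(rows=[0, 0, 1.2, 0, 0, 0, 10, 0, 0, 1.2, 0, 0, 0, 10])

```text
clock: 11.65
tool_pos: [626.9, 29.7, 74.7]
tool_rot: [3.142, -0.009, 0.002]
wrist_force: [-2.9, -0.2, 8.6]
finger_gap: 18.2
```

Request:
drive_tool(rows=[0, 0, 0, 0, 0, 0, 30, 0, 0, 0, 0, 0, 0, 50, 0, 0, 0, 0, 0, 0, 75, 0, 0, 0, 0, 0, 0, 100, 0, 0, 0, 0, 0, 0, 100])

```text
clock: 12.28
tool_pos: [626.5, 29.8, 73.5]
tool_rot: [-3.141, 0.009, 0.0]
wrist_force: [0.6, -0.5, 0.2]
finger_gap: 85.5
```

Request:
drive_tool(rows=[0, 0, -20, 0, 0, 0, 100, 0, 0, -60, 0, 0, 0, 100, 0, 0, -110, 0, 0, 0, 100, 0, 0, -120, 0, 0, 0, 100, 0, 0, -120, 0, 0, 0, 100])

```text
clock: 12.9
tool_pos: [626.7, 29.7, 194.9]
tool_rot: [3.142, -0.01, 0.003]
wrist_force: [-0.2, -0.1, -0.4]
finger_gap: 85.3
```

```bash
python3 look.py w28c 112
```

```text
12.9 [626.7  29.7 194.9] [ 3.142e+00 -1.000e-02  3.000e-03] 85.31625310534125 [-0.2 -0.1 -0.4]
head [253. 197.] 598 z 112.6 xy [626.7  29.4] size [23.2 23. ]
head [251. 271.] 469 z 112.6 xy [624.8 -44.1] size [23.4 22.6]
cork [252. 163.] [ 226  143   55   49 1419] [626.3  36.4  12. ]
```

The 28 stands on spot 1. Next is the 64.

Request:
drive_tool(rows=[-43, -25, 0, 0, 0, 0, 100, -90, -52, 0, 0, 0, 0, 100, -135, -79, 0, 0, 0, 0, 100, -173, -101, 0, 0, 0, 0, 100, -173, -101, 0, 0, 0, 0, 100])

```text
clock: 13.58
tool_pos: [451.8, 132.9, 192.9]
tool_rot: [-3.141, 0.006, 0.002]
wrist_force: [1.1, 0.3, 0.8]
finger_gap: 85.5
```

```bash
python3 look.py w64 100
```

```text
13.575 [451.8 132.9 192.9] [-3.141e+00  6.000e-03  2.000e-03] 85.4884347358549 [1.1 0.3 0.8]
head [235.  11.] 727 z 100.4 xy [439.3 271.2] size [23.7 15.8]
head [257. 195.] 538 z 100.6 xy [455.1 131.3] size [22.7 22.2]
cork [388. 242.] [ 364  225   51   44 1012] [626.8  35.2  12. ]
```

View pics/w64.png

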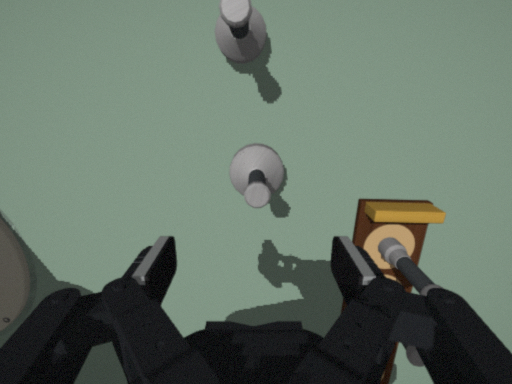

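The view shows the wide 64 punch at (257,170) centred between the jaws, and the 52 behind it at (241,34).

Request:
drive_tool(rows=[1, 0, 45, 0, 0, 0, 100, 1, 0, 90, 0, 0, 0, 100, 1, 0, 120, 0, 0, 0, 100, 1, 0, 131.5, 0, 0, 0, 100, 1, 0, 131.5, 0, 0, 0, 100])

```text
clock: 14.25
tool_pos: [455.3, 131.5, 61.8]
tool_rot: [3.141, -0.01, -0.002]
wrist_force: [0.8, -0.5, 0.3]
finger_gap: 85.1
```

Request:
drive_tool(rows=[0, 0, 0, 0, 0, 0, 70, 0, 0, 0, 0, 0, 0, 40, 0, 0, 0, 0, 0, 0, 10, 0, 0, 0, 0, 0, 0, 10, 0, 0, 0, 0, 0, 0, 10])

```text
clock: 14.88
tool_pos: [455.1, 131.9, 62.5]
tool_rot: [-3.141, 0.009, -0.0]
wrist_force: [-3.5, -0.2, 6.2]
finger_gap: 18.4
```

Request:
drive_tool(rows=[0, 0, -15, 0, 0, 0, 10, 0, 0, -50, 0, 0, 0, 10, 0, 0, -100, 0, 0, 0, 10, 0, 0, -150, 0, 0, 0, 10, 0, 0, -150, 0, 0, 0, 10])

```text
clock: 15.5
tool_pos: [456.3, 132.0, 216.3]
tool_rot: [-3.141, 0.009, -0.01]
wrist_force: [-1.0, -0.7, -5.0]
finger_gap: 18.1
```

Request:
drive_tool(rows=[18, 36, 0, 0, 0, 0, 10, 43, 84, 0, 0, 0, 0, 10, 69, 135, 0, 0, 0, 0, 10, 95, 186, 0, 0, 0, 0, 10, 118, 230, 0, 0, 0, 0, 10])

```text
clock: 16.12
tool_pos: [571.8, -100.9, 210.8]
tool_rot: [-3.141, 0.011, 0.003]
wrist_force: [0.8, 1.0, -4.8]
finger_gap: 18.2
```

Request:
drive_tool(rows=[25, 48, 0, 0, 0, 0, 10, 49.3, 95.8, 0, 0, 0, 0, 10, 49.3, 95.8, 0, 0, 0, 0, 10, 49.3, 95.8, 40, 0, 0, 0, 10, 49.3, 95.8, 60, 0, 0, 0, 10])

```text
clock: 16.75
tool_pos: [619.2, -194.3, 149.0]
tool_rot: [-3.14, 0.009, 0.006]
wrist_force: [0.0, -0.1, -5.6]
finger_gap: 18.3
```

Request:
drive_tool(rows=[0, 0, 40, 0, 0, 0, 10, 0, 0, 65, 0, 0, 0, 10, 0, 0, 65, 0, 0, 0, 10])

```text
clock: 17.12
tool_pos: [619.3, -194.2, 85.1]
tool_rot: [-3.14, 0.009, 0.006]
wrist_force: [-0.1, 0.5, -4.7]
finger_gap: 18.2
```

```bash
python3 look.py w64b 112
```

```text
17.125 [ 619.3 -194.2   85.1] [-3.14   0.009  0.006] 18.187308720999386 [-0.1  0.5 -4.7]
head [232. 264.] 381 z 111.9 xy [ 612.3 -187.3] size [11.6 31.2]
head [284. 263.] 266 z 111.0 xy [ 634.2 -184.7] size [16.3  8.1]
cork [238.  22.] [ 212    0   63   44 1133] [610.  -66.5  12. ]
cork [257. 106.] [ 212   58   93   96 6882] [ 622.9 -120.    12. ]
cork [259. 179.] [ 215  165   82   42 1065] [ 624.1 -175.1   12. ]
```

View pics/w64b.png

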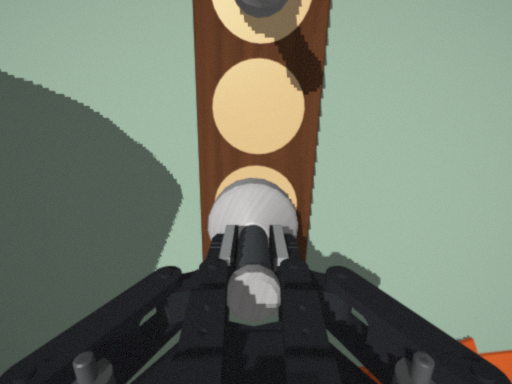

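The view shows the 64 hovering over spot 4, centred to within about 2 mm (column 253 against 256).

Request:
drive_tool(rows=[1, 0.5, 6, 0, 0, 0, 10, 1, 0.5, 11.5, 0, 0, 0, 10, 1, 0.5, 12.5, 0, 0, 0, 10, 1, 0.5, 13.2, 0, 0, 0, 10, 1, 0.5, 13.2, 0, 0, 0, 10])

```text
clock: 17.8
tool_pos: [622.3, -196.4, 76.1]
tool_rot: [3.14, -0.01, 0.005]
wrist_force: [-3.3, -3.5, 12.7]
finger_gap: 18.6
```

Request:
drive_tool(rows=[0, 0, 0, 0, 0, 0, 30, 0, 0, 0, 0, 0, 0, 50, 0, 0, 0, 0, 0, 0, 75, 0, 0, 0, 0, 0, 0, 100, 0, 0, 0, 0, 0, 0, 100])

```text
clock: 18.42
tool_pos: [621.4, -195.5, 73.8]
tool_rot: [-3.141, 0.01, 0.0]
wrist_force: [0.8, -0.7, -0.5]
finger_gap: 85.4
```

Request:
drive_tool(rows=[0, 0, -20, 0, 0, 0, 100, 0, 0, -60, 0, 0, 0, 100, 0, 0, -110, 0, 0, 0, 100, 0, 0, -120, 0, 0, 0, 100, 0, 0, -120, 0, 0, 0, 100])

```text
clock: 19.05
tool_pos: [621.6, -195.6, 195.2]
tool_rot: [3.141, -0.009, 0.003]
wrist_force: [0.3, 0.1, -0.4]
finger_gap: 85.0
```

```bash
python3 look.py w64c 112; python3 chk.py t64
```

```text
19.05 [ 621.6 -195.6  195.2] [ 3.141e+00 -9.000e-03  3.000e-03] 85.00513313767406 [ 0.3  0.1 -0.4]
head [256.   3.] 170 z 111.6 xy [625.  -54.4] size [17.9  4.7]
head [252. 206.] 566 z 112.5 xy [ 621.4 -203.8] size [23.1 22.8]
cork [236.  34.] [223   0  41  63 875] [605.  -52.9  12. ]
cork [490. 108.] [ 467   16   45  184 3437] [ 887.3 -127.6   12. ]
cork [253. 103.] [ 224   71   60   63 2910] [ 622.4 -120.5   12. ]
[248. 158.] 84 115.0 [623.6  30.6] [20.8 21.2]
[280. 160.] 85 116.0 [622.5 -43.7] [21.2 21. ]
[139. 238.] 89 101.0 [436.5 275.6] [20.6 23.7]
```

View pics/w64c.png

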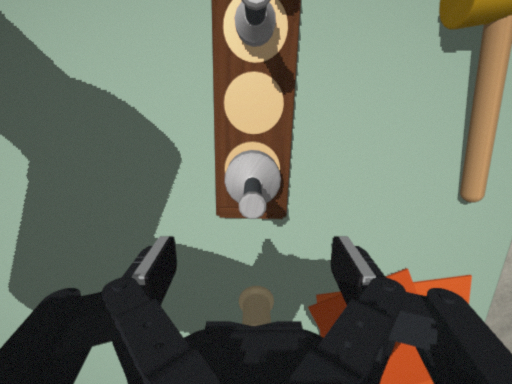

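The 64 stands upright, but it ended about 8 mm toward the strip end: spot 4 shows a crescent above the cutter at (252,150). That's inside tolerance but tight, so I'll regrip and shift it back.

Request:
drive_tool(rows=[0, 8.2, 45, 0, 0, 0, 100, 0, 8.2, 90, 0, 0, 0, 100, 0, 8.2, 112, 0, 0, 0, 100, 0, 8.2, 119.5, 0, 0, 0, 100, 0, 8.2, 119.5, 0, 0, 0, 100])

```text
clock: 19.77
tool_pos: [621.2, -203.7, 74.1]
tool_rot: [-3.141, 0.01, 0.001]
wrist_force: [-0.2, -0.3, 0.1]
finger_gap: 85.4
```

Request:
drive_tool(rows=[0, 0, 0, 0, 0, 0, 70, 0, 0, 0, 0, 0, 0, 40, 0, 0, 0, 0, 0, 0, 10, 0, 0, 0, 0, 0, 0, 10, 0, 0, 0, 0, 0, 0, 10], grip_force=80)

```text
clock: 20.4
tool_pos: [621.2, -203.8, 74.7]
tool_rot: [3.142, -0.01, -0.0]
wrist_force: [-4.9, 0.8, 5.6]
finger_gap: 17.5
```

Request:
drive_tool(rows=[0, 0, -4, 0, 0, 0, 10, 0, 0, -5, 0, 0, 0, 10, 0, -3, -5, 0, 0, 0, 10, 0, -6, -5, 0, 0, 0, 10, 0, -8, -5, 0, 0, 0, 10])

```text
clock: 21.02
tool_pos: [621.4, -195.4, 79.3]
tool_rot: [-3.141, 0.009, 0.0]
wrist_force: [-0.4, 0.6, -4.6]
finger_gap: 17.4
```

Request:
drive_tool(rows=[0, -0.5, 0, 0, 0, 0, 10, 0, -0.5, 2, 0, 0, 0, 10, 0, -0.5, 4, 0, 0, 0, 10, 0, -0.5, 5, 0, 0, 0, 10, 0, -0.5, 5, 0, 0, 0, 10])

```text
clock: 21.65
tool_pos: [621.4, -195.3, 74.8]
tool_rot: [3.141, -0.01, 0.0]
wrist_force: [-3.4, 0.6, 1.7]
finger_gap: 17.8
```

Light contact, with no sideways y force. I'll release slowly.

Request:
drive_tool(rows=[0, 0, 0.3, 0, 0, 0, 20, 0, 0, 0.3, 0, 0, 0, 30, 0, 0, 0.3, 0, 0, 0, 50, 0, 0, 0.3, 0, 0, 0, 100, 0, 0, 0.3, 0, 0, 0, 100])

```text
clock: 22.28
tool_pos: [621.5, -195.2, 74.1]
tool_rot: [-3.141, 0.01, -0.0]
wrist_force: [-0.1, -1.4, -1.0]
finger_gap: 77.2
```

Request:
drive_tool(rows=[0, 0, -20, 0, 0, 0, 100, 0, 0, -60, 0, 0, 0, 100, 0, 0, -110, 0, 0, 0, 100, 0, 0, -120, 0, 0, 0, 100, 0, 0, -120, 0, 0, 0, 100])

```text
clock: 22.9
tool_pos: [621.6, -195.3, 195.4]
tool_rot: [3.141, -0.01, 0.003]
wrist_force: [0.7, -0.2, -0.7]
finger_gap: 85.2
```

```bash
python3 look.py w64d 112
```

```text
22.9 [ 621.6 -195.3  195.4] [ 3.141e+00 -1.000e-02  3.000e-03] 85.17537267013806 [ 0.7 -0.2 -0.7]
head [256.   3.] 185 z 111.9 xy [625.  -54.1] size [19.3  5.4]
head [253. 197.] 586 z 112.6 xy [ 622. -196.] size [23.3 22.1]
cork [236.  34.] [223   0  41  63 873] [605.  -52.6  12. ]
cork [490. 108.] [ 466   16   46  185 3467] [ 887.3 -127.4   12. ]
cork [253. 103.] [ 224   72   60   63 2910] [ 622.4 -120.5   12. ]
```

The 64 is now centred. Next is the 52.

Request:
drive_tool(rows=[-21, -53, 0, 0, 0, 0, 100, -42, -107, 0, 0, 0, 0, 100, -64, -161, 0, 0, 0, 0, 100, -85, -215, 0, 0, 0, 0, 100, -106, -268, 0, 0, 0, 0, 100])

```text
clock: 23.58
tool_pos: [515.6, 75.0, 192.8]
tool_rot: [-3.141, 0.01, 0.003]
wrist_force: [0.9, 0.8, -0.3]
finger_gap: 85.3
```

Request:
drive_tool(rows=[-21, -53, 0, 0, 0, 0, 100, -42, -107, 0, 0, 0, 0, 100, -64, -161, 0, 0, 0, 0, 100, -80, -202, 0, 0, 0, 0, 100, -80, -202, 0, 0, 0, 0, 100])

```text
clock: 24.2
tool_pos: [436.6, 278.0, 192.9]
tool_rot: [3.141, -0.004, -0.004]
wrist_force: [0.7, -1.1, -0.6]
finger_gap: 85.8
```

```bash
python3 look.py w52 100
```

```text
24.2 [436.6 278.  192.9] [ 3.141 -0.004 -0.004] 85.77861883181112 [ 0.7 -1.1 -0.6]
head [256. 195.] 538 z 100.6 xy [439.5 275.4] size [22.7 23.2]
```

Request:
drive_tool(rows=[1, 0.3, 45, 0, 0, 0, 100, 1, 0.3, 90, 0, 0, 0, 100, 1, 0.3, 120, 0, 0, 0, 100, 1, 0.3, 131.5, 0, 0, 0, 100, 1, 0.3, 131.5, 0, 0, 0, 100])

```text
clock: 24.88
tool_pos: [439.4, 275.0, 62.4]
tool_rot: [3.141, -0.011, -0.002]
wrist_force: [-0.3, -0.2, -0.8]
finger_gap: 85.6
```

Request:
drive_tool(rows=[0, 0, 0, 0, 0, 0, 70, 0, 0, 0, 0, 0, 0, 40, 0, 0, 0, 0, 0, 0, 10, 0, 0, 0, 0, 0, 0, 10, 0, 0, 0, 0, 0, 0, 10])

```text
clock: 25.5
tool_pos: [439.1, 275.7, 63.0]
tool_rot: [-3.141, 0.009, 0.0]
wrist_force: [-3.3, -0.4, 5.3]
finger_gap: 17.6
```

Request:
drive_tool(rows=[0, 0, -15, 0, 0, 0, 10, 0, 0, -50, 0, 0, 0, 10, 0, 0, -100, 0, 0, 0, 10, 0, 0, -150, 0, 0, 0, 10, 0, 0, -150, 0, 0, 0, 10])

```text
clock: 26.12
tool_pos: [440.4, 276.1, 217.2]
tool_rot: [-3.139, 0.009, -0.01]
wrist_force: [0.0, -0.9, -3.9]
finger_gap: 18.0
```

Request:
drive_tool(rows=[12, 26, 0, 0, 0, 0, 10, 30, 64, 0, 0, 0, 0, 10, 52, 111, 0, 0, 0, 0, 10, 74, 158, 0, 0, 0, 0, 10, 96, 204, 0, 0, 0, 0, 10])

```text
clock: 26.75
tool_pos: [534.1, 69.4, 212.0]
tool_rot: [-3.141, 0.01, 0.002]
wrist_force: [1.0, 0.6, -2.5]
finger_gap: 18.0
```

Request:
drive_tool(rows=[22, 47, 0, 0, 0, 0, 10, 44, 94, 0, 0, 0, 0, 10, 64, 137, 0, 0, 0, 0, 10, 80, 170, 0, 0, 0, 0, 10, 89.3, 190.7, 0, 0, 0, 0, 10])

```text
clock: 27.38
tool_pos: [622.3, -121.7, 211.6]
tool_rot: [-3.141, 0.011, 0.002]
wrist_force: [0.0, 1.3, -3.2]
finger_gap: 17.7
```

Request:
drive_tool(rows=[0, 0, 0, 0, 0, 0, 10, 0, 0, 0, 0, 0, 0, 10, 0, 0, 40, 0, 0, 0, 10, 0, 0, 90, 0, 0, 0, 10, 0, 0, 120, 0, 0, 0, 10])

```text
clock: 28.0
tool_pos: [621.1, -118.7, 90.4]
tool_rot: [-3.141, 0.008, 0.003]
wrist_force: [1.0, -0.3, -3.2]
finger_gap: 17.9
```

```bash
python3 look.py w52b 112
```

```text
28.0 [ 621.1 -118.7   90.4] [-3.141e+00  8.000e-03  3.000e-03] 17.931599565941895 [ 1.  -0.3 -3.2]
head [261. 111.] 2918 z 112.5 xy [625.  -44.5] size [23.3 23.1]
head [254. 259.] 690 z 112.5 xy [ 621.3 -112.4] size [10.8 32. ]
cork [240.  23.] [ 213    0   60   47 1507] [613.3   9.8  12. ]
cork [253. 101.] [ 214   60   89   93 2874] [621.3 -40.8  12. ]
cork [255. 180.] [ 216  163   80   47 1237] [ 623.1 -102.1   12. ]
```

View pics/w52b.png

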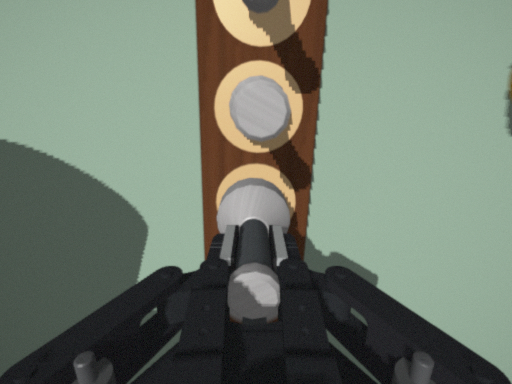

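The view shows the 52 upright over spot 3, with the visible rim of the spot centred at column 255 against the punch at 253. The 40 is centred on spot 2 at (261,108).

Request:
drive_tool(rows=[0, 0, 0, 0, 0, 0, 10, 0, 0, 8, 0, 0, 0, 10, 0, 0, 14, 0, 0, 0, 10, 0, 0, 17, 0, 0, 0, 10, 0, 0, 17, 0, 0, 0, 10])

```text
clock: 28.68
tool_pos: [622.2, -120.3, 75.7]
tool_rot: [-3.142, 0.01, -0.0]
wrist_force: [-0.1, 0.2, -2.7]
finger_gap: 17.7
```

Request:
drive_tool(rows=[0, 0, 0.5, 0, 0, 0, 10, 0, 0, 1, 0, 0, 0, 10, 0, 0, 1, 0, 0, 0, 10])

```text
clock: 29.05
tool_pos: [622.4, -120.4, 75.3]
tool_rot: [3.141, -0.01, 0.001]
wrist_force: [-1.2, -1.9, 5.9]
finger_gap: 17.9
```

Request:
drive_tool(rows=[0, 0, 0, 0, 0, 0, 20, 0, 0, 0, 0, 0, 0, 30, 0, 0, 0, 0, 0, 0, 50, 0, 0, 0, 0, 0, 0, 100, 0, 0, 0, 0, 0, 0, 100])

```text
clock: 29.68
tool_pos: [622.2, -120.2, 74.5]
tool_rot: [-3.141, 0.01, 0.0]
wrist_force: [-1.1, 0.2, -0.7]
finger_gap: 77.5
```

Request:
drive_tool(rows=[0, 0, -15, 0, 0, 0, 100, 0, 0, -60, 0, 0, 0, 100, 0, 0, -110, 0, 0, 0, 100, 0, 0, -120, 0, 0, 0, 100, 0, 0, -120, 0, 0, 0, 100])

```text
clock: 30.3
tool_pos: [622.3, -120.3, 195.6]
tool_rot: [3.141, -0.01, 0.002]
wrist_force: [-0.4, 0.9, -1.4]
finger_gap: 85.3
```

```bash
python3 look.py w52c 112
```

```text
30.3 [ 622.3 -120.3  195.6] [ 3.141e+00 -1.000e-02  2.000e-03] 85.26919510422145 [-0.4  0.9 -1.4]
head [257.   4.] 240 z 111.9 xy [626.8  20.5] size [20.   5.9]
head [255. 103.] 773 z 112.6 xy [624.9 -44.6] size [23.3 22.7]
head [253. 198.] 581 z 112.5 xy [ 622.7 -121.9] size [23.1 22.8]
head [253. 272.] 460 z 112.6 xy [ 621.9 -195.3] size [22.6 22.5]
cork [239.  34.] [ 224    0   41   63 1185] [609.3  23.2  12. ]
cork [251.  99.] [ 225   72   60   63 1373] [621.3 -41.4  12. ]
cork [472. 175.] [ 453  100   40  155 2633] [ 887.4 -130.3   12. ]
```

All four are in place. I'll move the arm clear and take a last overall look.

Request:
drive_tool(rows=[-50, 0, -20, 0, 0, 0, 100, -105, 0, -30, 0, 0, 0, 100, -160, 0, -30, 0, 0, 0, 100, -210, 0, -30, 0, 0, 0, 100, -210, 0, -30, 0, 0, 0, 100])

```text
clock: 30.98
tool_pos: [409.8, -118.7, 223.9]
tool_rot: [-3.141, 0.011, 0.001]
wrist_force: [0.5, -1.0, 0.1]
finger_gap: 85.3
```

```bash
python3 chk.py tend
python3 - <<'E'
from h import *
m=ctrl.camera_model("scene");p,d=ctrl.camera("scene");W=cloud(m,d)
cv2.imwrite("pics/send.png",cv2.resize(p[90:340,120:420,::-1],None,fx=2.4,fy=2.4))
for nm,c,b in(("jar",(580,390),45),):
    q=W[(np.hypot(W[...,0]-c[0],W[...,1]-c[1])<b)&(W[...,2]>8)&(W[...,2]<70)];print(nm,circ(q[:,:2]).round(1),q[:,2].max())
E
```

```text
[248. 159.] 83 115.0 [623.7  30.6] [21.2 20.7]
[280. 160.] 85 115.0 [622.6 -43.8] [21.2 21. ]
[314. 161.] 91 116.0 [ 620.4 -121.2] [19.3 22.9]
[346. 162.] 93 115.0 [ 619.6 -195.1] [20.8 20.9]
jar [580.8 390.9  29.3] 69.6570873670789
```

View pics/send.png

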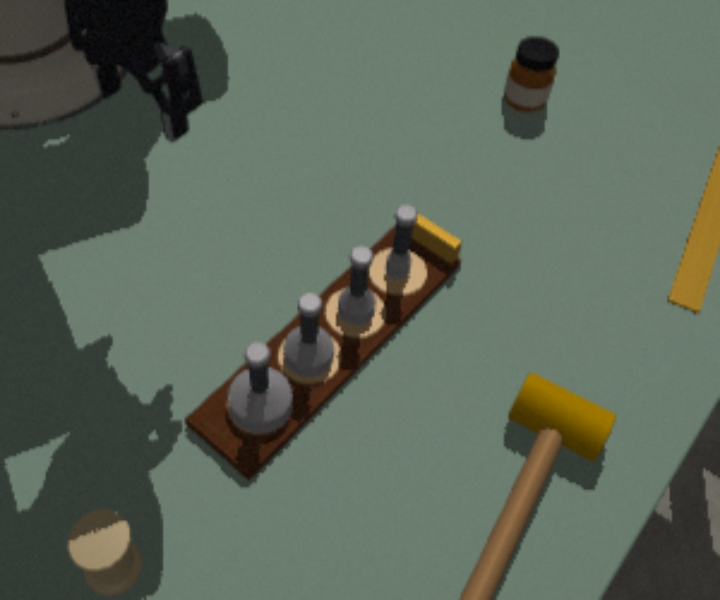

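The picture shows all four punches upright on their spots in rising width away from the brass block, the jar in its place at (530,75), and the arm clear of everything.

```bash
python3 -c "
from bench import ctrl
print(ctrl.hand_in())"
```

```text
the job is handed in; nothing more can be done
None
```

All four punches stand upright on the storage board in order of cutter width: 28, 40, 52 and 64 mm, counting away from the brass block. I handed the job in at about 31 s on the robot's clock; the hand-in gives no verdict.

- **Placing:** the last camera checks put each punch within about 3 mm of its spot's centre, against the 12 mm allowed. The head tops measured about 112 mm in the wrist view, so the feet are level with the board. The top camera read them 2–4 mm higher (115–116 mm) and up to 3 mm different in x, within its 2 mm calibration and noise.
- **One correction:** the 64 mm punch first ended about 8 mm off centre, toward the strip end. I gripped it again and moved it back, and it now measures about 1–2 mm off.
- **Jar and arm:** the dye jar measures where it stood at the start, to within 1 mm, and the arm is clear of everything.

No check failed at the end.

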